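# Ready the feeder and hold the cage door ajar

### The arm

A 6-joint arm with a two-finger parallel gripper is mounted at the origin on the work surface. World frame = base frame: x ahead of the robot, y to its left, z up, the work surface at z = 0. Lengths are in m, angles in rad, forces in N, time in s.
With the tool pointing down it reaches from about 0.3 to 0.875 m from the base axis. Payload 6.4 kg.
Tool frame: the origin (TCP) lies midway between the tips of the shut fingers; the grasp point (between the pads) lies 19 mm behind it; z points along the fingers, y is the direction in which the jaws open and shut (so a half turn about z gives the same grasp; the last joint's range is limited). The gripper opens to 85 mm and grips with 20 to 120 N. Pads are 22 mm wide; open, the fingers measure 114 mm over their backs; the gripper's body (76 mm by 85 mm) begins 54 mm behind the grasp point. The pads swing forward as they close: fully open they stand 13 mm farther back than shut.
Start: joints at [0.989, 0.181, 1.607, -0, 1.354, -0.206], TCP at [0.211, 0.535, 0.231] pointing down, gripper open.
Joint ranges: [-2.99, 2.99], [-0.89, 2.07], [0.3, 2.58], [-1.14, 4.28], [0, 2.63], [-3.12, 3.12]. Speed limits (rad/s): [2.57, 2.57, 3.01, 3.14, 3.14, 3.14].

### API

Orientations are given as a unit quaternion [w, x, y, z].
In Python, from bench import get_obs, camera, hand_in gives the robot as it stands.
- The arm moves only by the tool drive_tool, never from a script. Its argument "deltas" is a list of rows, each a list of 2 entries, a list of its own where there are three numbers: the shift along the world's x, y, z in m, then the turn about the world's z in rad. A call has 1 to 10 rows; each row shifts and turns the pose as measured when the row begins; what a row does not reach is not made up. A row lasts 1/10 s, in which the tool goes at most 50 mm and 8.59 degrees, less where a joint would pass 70% of its speed; a pose out of reach is approached as far as the arm can. A call is refused whole if a number of a shift passes 0.05 or a number of a turn 0.15, either way. A call with a gripper value outside its range is refused whole. "gripper" is the opening, from 0 (shut) to 1 (fully open), set as the call begins (left out, the last holds). The fingers move at their own pace and stop on an object; the grip force is fixed at half the most. Time passes only in rows, so rows that do not move let the fingers close. It gives the time, the measured TCP pose, the force and the opening at its end, in the units of the state.
- get_obs(): the state, without advancing time (a new reading comes with each control period).
- camera(name): name is "side" or "top"; returns a dict with "frame" (384x512x3 uint8, red, green, blue), "fx", "fy", "cx", "cy" (pixels), "eye" and "attitude" of the camera in the world. Camera axes: x right, y down, z forward; pixel columns grow to the right and rows downward; lengths in m; the calibration is good to about 2 mm. A picture is of the moment at which its call begins. There is no depth.
- hand_in(): hands the job in, once; it reports no verdict.
The state is a dict: "time_s": time; "q": joint angles; "dq": joint speeds; "joint_efforts": joint torques, N m; "eef_pos": TCP position; "eef_rot": TCP orientation; "wrist_force": force on the tool from outside, world axes, zero at the start; "torque": the same for the moment, N m; "opening": opening from 0.0 (shut) to 1.0 (fully open).
Only numpy, scipy, OpenCV 4.12 (cv2) and the standard library are available. Lean on these libraries where they do the work, as an engineer would, in place of code of your own. Each camera call takes 0.05 s, during which the arm holds its last target.

### The job

Lay the upright amber feeder tube on its side in the blue V cradle, either way round, and let go of it. Then open the insect cage: its bolt sags so that the brass head hooks behind the bent keeper, so raise the bolt by its red handle while drawing it back, without forcing it against the keeper. Pull the door ajar, about 60 mm at its free edge, and finish while still holding it there against its closing spring, so that I can slip the feeder in; leave the other things on the bench alone and the cradle where it stands.

Things in the scene. Friction and masses are not known exactly. Their poses are not given: they have to be found in the camera images.
- tube: Feeder tube, plain cylinder, diameter 34 mm, 120 mm long, about 90 g, amber with a white cap of the same diameter on the top 26 mm. It starts standing upright and free on the bench. Origin at its centre (60 mm up when standing); own z along its axis towards the cap.
- cradle: Blue painted steel cradle, loose on the bench, 0.5 kg: base 150 mm (own x) by 70 mm (own y), 6 mm thick; across it stand two V saddles, each 8 mm thick, with inner faces 74 mm apart, the V sides 45 degrees, their upper edges 43 mm above the bench, 50 mm wide overall. Between the saddles it is open down to the base plate. Origin at the centre of its underside; the laid tube lies along own x.
- cradle_seat (a point): Where the centre of the tube lies when it rests in the cradle: midway between the saddles, 46 mm above the bench. Axes as the cradle's.
- cage: Insect cage fixed on the bench: green frame, white net, 250 mm deep (own x), 280 mm wide (own y), 245 mm high. Own -x points out of the front, where the door is. Origin at the centre of its underside.
- door: Aluminium framed door in the cage's front, 214 mm wide, top edge 243 mm above the bench, carrying the bolt. Origin on the vertical hinge line, at bench level. In its own frame, turning with it: -x out of the front, -y from the hinge towards the free edge and the keeper, z up.
- door_swing (a joint): Angle of the door, rad: 0 shut, grows as the free edge swings outwards (seen from above the door turns clockwise), up to 1.5. A spring hinge pulls it shut with about 0.35 Nm when shut and 0.5 Nm at 0.3 rad (3 to 4 N at the handle). 0.28 rad is 60 mm at the free edge.
- door_edge (a point): Upper front corner of the door at its free edge, 214 mm from the hinge line, 243 mm above the bench. Axes as the door's.
- bolt: Barrel bolt near the door's top: level steel rod, diameter 10 mm, along the door's y axis, 16 mm off the door's face, with a brass head (diameter 20 mm, 7 mm thick) at its nose, 81 to 88 mm towards the keeper from the handle. It runs in two worn guides, which let it rise; their tops are 20 mm above the rod's axis at rest. Origin on the rod's axis under the handle; axes as the door's.
- bolt_handle (a point): Centre of the red handle, an upright round sleeve 16 mm in diameter and 24 mm tall on an 8 mm stem; it stands 45 mm above the rod's axis, 267 mm above the bench at rest, and nothing on the cage is higher than its lower end. Shut, it is 167 mm from the hinge line along the door, 16 mm off the face. It is rigid with the bolt: raising and pulling it raises and draws the bolt. Axes as the door's.
- bolt_lift (a joint): How far the bolt is raised, m: 0 sagging at rest, stop at 0.010; it falls back by its weight (about 1.4 N). Raised less than about 5 mm, its head strikes the bent keeper when pulled; 6 to 10 mm lets it pass.
- bolt_slide (a joint): How far the bolt is drawn, m, along the door's +y axis (from keeper towards hinge): 0 fully shot, stop at 0.040, stiff to about 2 N. The head has passed over the keeper's lower strap at 0.025; only then may the bolt drop again, and from 0.028 the door is free.
- keeper: Dark steel strap loop on the cage's closing post, 14 mm wide, through which the bolt's nose passes; its lower strap is bent up and stands 4 to 5 mm higher than the underside of the sagging bolt's head, which lies beyond it. Origin and axes are the cage's.
- wash_bottle: White wash bottle with red cap, diameter 64 mm, 190 mm high with its spout. Bystander. Origin at the centre of its underside.
- food_jar: Glass jar with green lid, diameter 62 mm, 76 mm high. Bystander. Origin at the centre of its underside.
- loupe: Small black and steel magnifier, diameter 40 mm, 37 mm high. Bystander. Origin at the centre of its underside.
Mind the look-alikes: they are no part of the job. Of the things that look like the tube, the smaller one is meant.

How it is judged:
By the outcome, as a careful person would: the job done as asked, in the order asked, and still so for the second after the job is handed in, while the arm keeps its last pose, push and grip.
It also fails if it takes over 54 s, if anything falls off the work surface, if the arm or the gripper's body presses on something with over 40 N, if the wrist force passes 120 N, or if a joint passes its speed limit or range.

## Working session

There is one attempt and no reset: what is moved stays moved. The work goes in short steps, Python scripts to look and compute and a tool call to move; the robot and the scene stay as the last step left them, time stands still between calls to the robot, and variables do not carry over. Pictures are saved under pics/ and viewed, and the job is handed in when it is done.

Besides the shell and the picture viewer there is one more tool, called as name(argument=value, ...), one argument or row to a line, values as JSON. drive_tool: Moves the arm, as the interface text tells. Its arguments: {"type":"object","properties":{"deltas":{"type":"array","items":{"type":"array"}},"gripper":{"type":"number"}},"required":["deltas"]}

```bash
mkdir -p pics
python3 - <<'E'
from bench import get_obs,camera
import cv2,json
print(get_obs())
for n in("side","top"):
    c=camera(n); print(n,{k:v for k,v in c.items() if k!="frame"})
    cv2.imwrite(f"pics/{n}0.png",cv2.resize(c["frame"][:,:,::-1],(800,600),interpolation=cv2.INTER_CUBIC))
E
```

```text
{'time_s': 0.0, 'q': array([ 9.88703092e-01,  1.81539759e-01,  1.60801609e+00, -2.04979819e-05,
        1.35379121e+00, -2.06293338e-01]), 'dq': array([-0.00074053, -0.00065136,  0.0001593 , -0.00013663, -0.00010702,
       -0.00076844]), 'joint_efforts': array([ 1.07468375e-03, -4.44880450e+01, -3.51327538e+01, -5.00317328e-04,
        9.15000594e-03, -5.11139717e-07]), 'eef_pos': array([0.21070903, 0.53440494, 0.23038097]), 'eef_rot': array([-3.27661597e-04,  1.86793972e-01,  9.82398719e-01, -8.13768683e-04]), 'wrist_force': array([-0.32152515, -0.24301273,  0.22817424]), 'torque': array([0.07231674, 0.01897118, 0.0065116 ]), 'opening': 1.0036257269918123}
side {'fx': 396.9970039288803, 'fy': 396.9970039288803, 'cx': 257.1376694092685, 'cy': 191.09281142186256, 'eye': array([ 0.02111103, -0.62027156,  0.93048503]), 'attitude': array([-0.36745147,  0.8615823 , -0.32026407,  0.14172606])}
top {'fx': 400.43515769218624, 'fy': 400.43515769218624, 'cx': 251.76554096045354, 'cy': 194.99926683854216, 'eye': array([ 0.45821697, -0.01653547,  1.15902764]), 'attitude': array([ 0.03713634, -0.69663131,  0.71545554, -0.03806667])}
```

View pics/side0.png

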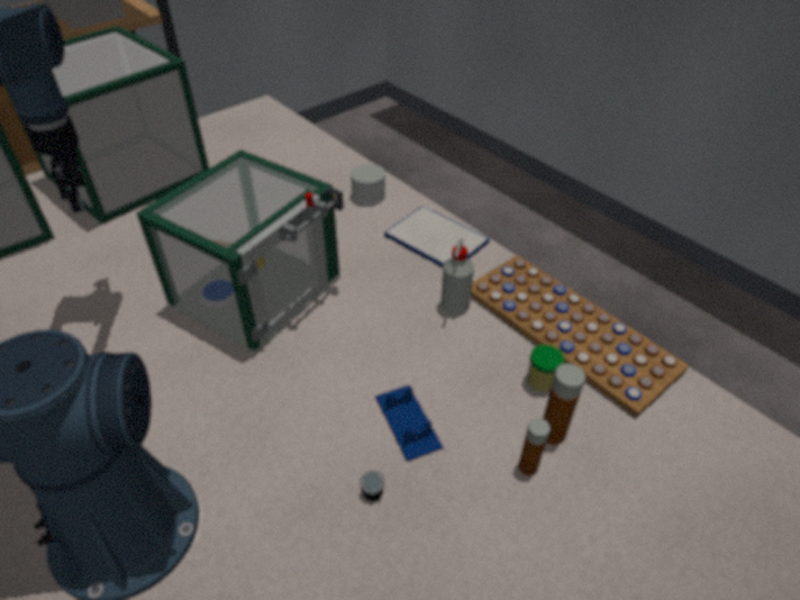

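View pics/top0.png

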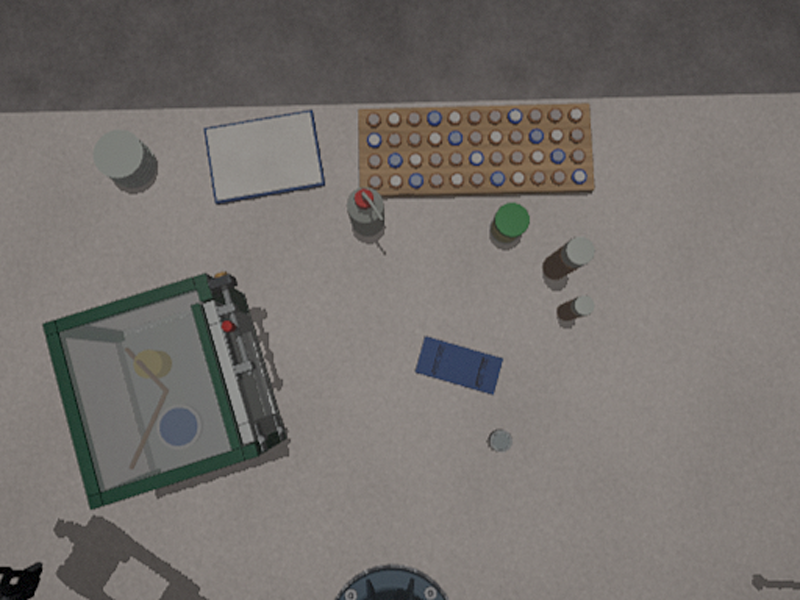

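Side view: small tube's cap is at (538,430) and its foot at (530,470), with the larger look-alike behind it at (565,400). The cradle is at (408,422), and the red handle at (310,198). Top view (x up, y left): tube (567..583, 308), cradle (459,365), handle (227,326). Now measuring.

```bash
cat > h.py <<'E'
import numpy as np,cv2
from scipy.spatial.transform import Rotation as R
from bench import get_obs,camera
def rot(c):
    w,x,y,z=c["attitude"]; return R.from_quat([x,y,z,w]).as_matrix()
def proj(c,P):
    p=(np.atleast_2d(P)-c["eye"])@rot(c)
    return np.c_[c["fx"]*p[:,0]/p[:,2]+c["cx"],c["fy"]*p[:,1]/p[:,2]+c["cy"]]
def ray(c,u,v):
    d=rot(c)@np.array([(u-c["cx"])/c["fx"],(v-c["cy"])/c["fy"],1]); return d/np.linalg.norm(d)
def atz(c,u,v,z):
    d=ray(c,u,v); return c["eye"]+d*(z-c["eye"][2])/d[2]
def tri(cs,px):
    A=0;b=0
    for c,(u,v) in zip(cs,px):
        d=ray(c,u,v);M=np.eye(3)-np.outer(d,d);A=A+M;b=b+M@c["eye"]
    P=np.linalg.solve(A,b); return P,[np.linalg.norm((np.eye(3)-np.outer(ray(c,*p),ray(c,*p)))@(P-c["eye"])) for c,p in zip(cs,px)]
def crop(c,u0,v0,w,h,s,fn):
    cv2.imwrite(fn,cv2.resize(c["frame"][v0:v0+h,u0:u0+w,::-1],None,fx=s,fy=s,interpolation=cv2.INTER_CUBIC))
def mask(c,lo,hi,box):
    hsv=cv2.cvtColor(c["frame"],cv2.COLOR_RGB2HSV);m=cv2.inRange(hsv,np.array(lo),np.array(hi))
    k=np.zeros_like(m);u0,v0,u1,v1=box;k[v0:v1,u0:u1]=m[v0:v1,u0:u1];return k
E
python3 - <<'E'
from h import *
s=camera("side");t=camera("top")
# red handle
for n,c,b in(("s",s,(190,115,210,140)),("t",t,(135,195,160,220))):
    m=mask(c,(0,120,60),(8,255,255),b)|mask(c,(172,120,60),(180,255,255),b)
    v,u=np.nonzero(m);print(n,len(u),u.mean(),v.mean())
    if n=="s":a=(u.mean(),v.mean())
    else:print(tri((s,t),(a,(u.mean(),v.mean()))))
# cradle
for n,c,b in(("s",s,(235,240,290,300)),("t",t,(260,210,330,260))):
    m=mask(c,(100,120,40),(125,255,255),b)
    v,u=np.nonzero(m);r=cv2.minAreaRect(np.c_[u,v].astype(np.float32));print(n,len(u),r)
    for p in cv2.boxPoints(r):print(p,atz(c,*p,0.006).round(4))
crop(s,325,225,50,85,7,"pics/s_tube.png");crop(t,340,140,60,80,7,"pics/t_tube.png")
crop(t,255,205,75,60,8,"pics/t_cr.png");crop(t,120,160,75,130,4,"pics/t_cage.png");crop(s,140,110,90,115,5,"pics/s_cage.png")
a=[cv2.imread(f"pics/{n}.png") for n in("s_tube","t_tube")]
H=max(x.shape[0] for x in a);cv2.imwrite("pics/tubes.png",np.hstack([cv2.copyMakeBorder(x,0,H-x.shape[0],0,0,0) for x in a]))
E
```

```text
s 35 197.42857142857142 126.8
t 41 145.0731707317073 208.29268292682926
(array([0.52966211, 0.22060021, 0.26558347]), [np.float64(0.0005325665921985926), np.float64(0.0005325665921986892)])
s 984 ((261.2000427246094, 269.9000549316406), (46.510215759277344, 22.807889938354492), 63.43495178222656)
[240.60005 254.20006] [ 0.4539 -0.062   0.006 ]
[261.00006 244.00005] [ 0.5235 -0.0722  0.006 ]
[281.80005 285.60004] [ 0.4717 -0.2161  0.006 ]
[261.40002 295.80005] [ 0.4091 -0.2036  0.006 ]
t 108 ((293.5660095214844, 233.51889038085938), (51.098121643066406, 22.66448974609375), 15.945395469665527)
[265.88675 237.39626] [ 0.4582 -0.0569  0.006 ]
[272.1132 215.6038] [ 0.5201 -0.0767  0.006 ]
[321.24527 229.64153] [ 0.4761 -0.2163  0.006 ]
[315.01883 251.43398] [ 0.4147 -0.1958  0.006 ]
```

View pics/tubes.png

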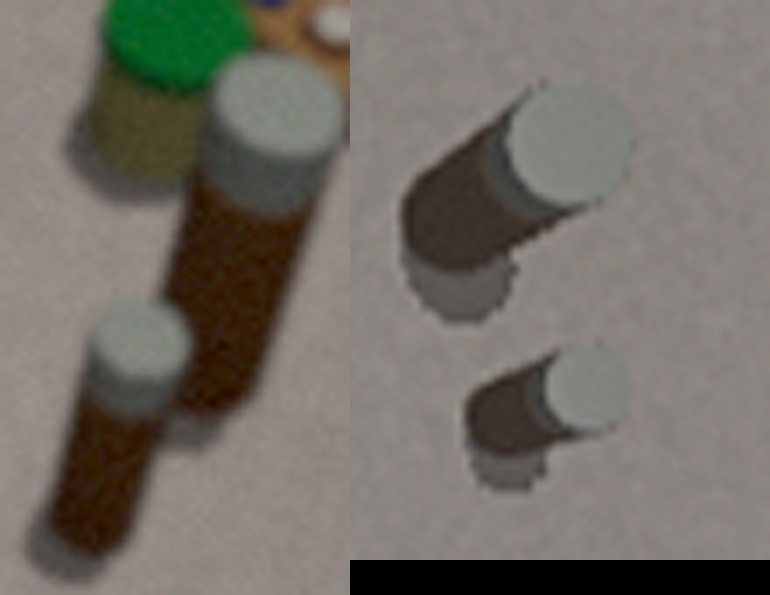

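View pics/t_cr.png

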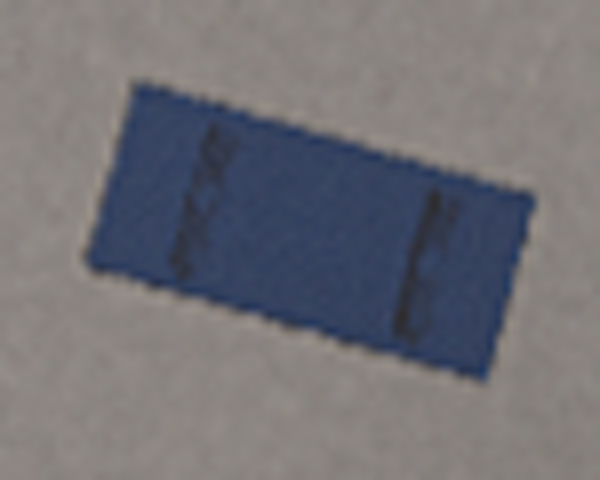

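View pics/t_cage.png

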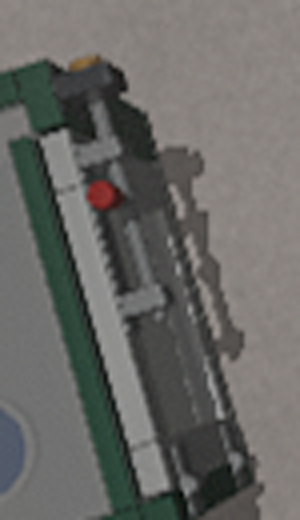

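View pics/s_cage.png

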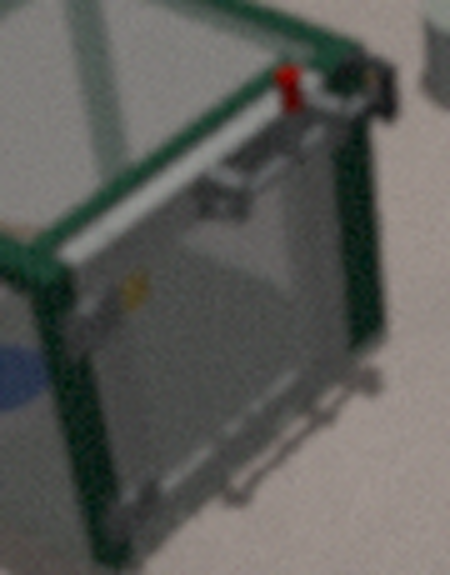

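The pictures show the tube's cap centre (side 344.6,272.7; top 373.4,194.9), two saddle shadows on the cradle, and the red handle in front of the white door-top strip. The bolt's nose is in the dark keeper at upper right.

Run:
```python
from h import *
s=camera("side");t=camera("top")
print("cap",tri((s,t),((344.6,272.7),(373.4,194.9))),atz(t,373.4,194.9,.12),atz(s,344.6,272.7,.12))
# big bottle cap
print("big",tri((s,t),((325+280/7-.4,225+105/7-.4),(340+(571-350)/7-.4,140+145/7-.4))))
f=lambda p,o,k:(np.array(p)+.5)/k-.5+np.array(o)
P=[atz(t,*f(p,(255,205),8),.006)[:2] for p in((135,82),(535,193),(488,380),(88,265))]
P=np.array(P);print("cradle",P.round(4),P.mean(0));d=(P[1]+P[2]-P[0]-P[3])/2;print(np.linalg.norm(d),np.degrees(np.arctan2(d[1],d[0])));e=(P[0]+P[1]-P[2]-P[3])/2;print(np.linalg.norm(e),np.degrees(np.arctan2(e[1],e[0])))
for a,b in(((42,135),(140,490)),((72,135),(172,490)),((12,140),(115,500))):
    A=atz(t,*f(a,(120,160),4),.243);B=atz(t,*f(b,(120,160),4),.243);v=(A-B)[:2];print("door",A,B,np.degrees(np.arctan2(v[1],v[0])),np.linalg.norm(v))
# full cage outer top corners from top0.png 800x600
k=512/800
for p in((45,325),(92,508),(208,275),(262,455)):print(p,atz(t,p[0]*k,p[1]*k,.245).round(4))
```

```text
cap (array([ 0.56114288, -0.33789288,  0.11518517]), [np.float64(0.000389477668751891), np.float64(0.0003894776687519523)]) [ 0.56096167 -0.33668603  0.12      ] [ 0.55760253 -0.33935283  0.12      ]
big (array([ 0.64434067, -0.32282979,  0.16247174]), [np.float64(0.00043412231557039355), np.float64(0.00043412231557032633)])
cradle [[ 0.5224 -0.0748]
 [ 0.4788 -0.217 ]
 [ 0.4129 -0.1972]
 [ 0.4574 -0.0559]] [ 0.46787842 -0.13624255]
0.14845500431459058 -107.28037877909709
0.06828898011520952 -16.440119732526718
door [0.56725332 0.26072586 0.243     ] [0.36491594 0.20453337 0.243     ] 15.520866881293331 0.20999526279562652
door [0.56679304 0.24346902 0.243     ] [0.36443675 0.18655219 0.243     ] 15.709720014510456 0.21020845989071288
door [0.56481825 0.2779608  0.243     ] [0.35976726 0.21857701 0.243     ] 16.1512797529446 0.21347679082741558
(45, 325) [0.5395 0.4917 0.245 ]
(92, 508) [0.277  0.4165 0.245 ]
(208, 275) [0.6072 0.2534 0.245 ]
(262, 455) [0.3444 0.1749 0.245 ]
```

drive_tool(
  deltas=[
    [[0,0,0.05],0],
    [[0,0,0.05],0],
    [[0.015,-0.035,0.02],-0.06],
    [[0.015,-0.035,0],-0.06],
    [[0.015,-0.035,0],-0.06],
    [[0.015,-0.035,0],-0.06],
    [[0.015,-0.035,0],-0.06],
    [[0.015,-0.035,0],-0.06],
    [[0.015,-0.035,0],-0.06],
    [[0.015,-0.035,0],-0.06],
  ],
  gripper=0.7,
)

```text
time_s: 1.3
eef_pos: [0.3304, 0.2463, 0.3545]
eef_rot: [0.0, 0.419, 0.908, 0.0]
wrist_force: [0.5, 0.1, -0.3]
opening: 0.698
```

drive_tool(
  deltas=[
    [[0.015,-0.04,0],-0.06],
    [[0.015,-0.04,0],-0.06],
    [[0.015,-0.04,0],-0.06],
    [[0.015,-0.04,0],-0.06],
    [[0.015,-0.04,0],-0.06],
    [[0.015,-0.04,0],-0.06],
    [[0.015,-0.04,0],-0.06],
    [[0.015,-0.04,0],-0.06],
    [[0.015,-0.04,0],-0.06],
    [[0.015,-0.04,0],-0.06],
  ],
)

```text
time_s: 2.3
eef_pos: [0.4825, -0.1711, 0.3565]
eef_rot: [0.004, 0.678, 0.735, 0.002]
wrist_force: [0.8, 0.2, 0.8]
opening: 0.699
```

drive_tool(
  deltas=[
    [[0.015,-0.033,-0.02],-0.075],
    [[0.015,-0.033,-0.02],-0.075],
    [[0.015,-0.033,-0.02],-0.075],
    [[0.015,-0.033,-0.02],-0.075],
    [[0.015,-0.03,-0.02],-0.07],
    [[0,0,0],0],
    [[0,0,0],0],
  ],
)

```text
time_s: 3.0
eef_pos: [0.5596, -0.3463, 0.25]
eef_rot: [0.004, 0.809, 0.588, 0.0]
wrist_force: [-0.1, 0.7, 0.1]
opening: 0.701
```

Run:
```python
from h import *
s=camera("side");t=camera("top");o=get_obs();print(o["eef_pos"],o["eef_rot"])
print(proj(s,o["eef_pos"]),proj(t,o["eef_pos"]))
cv2.imwrite("pics/s1.png",cv2.resize(s["frame"][120:320,250:450,::-1],None,fx=3,fy=3,interpolation=cv2.INTER_CUBIC))
```

```text
[ 0.55938705 -0.34549577  0.25066336] [4.71393960e-03 8.08779315e-01 5.88093338e-01 1.58924017e-04]
[[356.80539307 239.56071902]] [[394.56006889 189.39441723]]
```

View pics/s1.png

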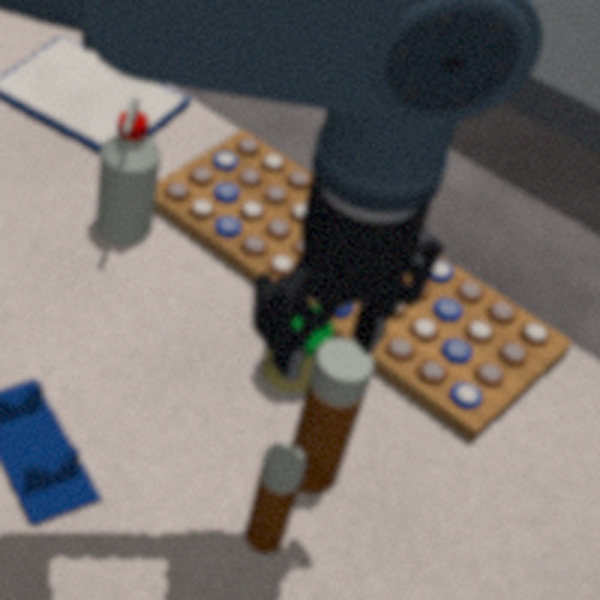

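drive_tool(
  deltas=[
    [[0,0.008,-0.04],0.02],
    [[0,0,-0.04],0],
    [[0,0,-0.04],0],
    [[0,0,-0.025],0],
    [[0,0,0],0],
  ],
)

```text
time_s: 3.6
eef_pos: [0.5627, -0.3341, 0.1139]
eef_rot: [0.014, 0.8, 0.6, 0.003]
wrist_force: [0.4, 0.8, -0.4]
opening: 0.699
```

Run:
```python
from h import *
s=camera("side");o=get_obs();print(o["eef_pos"],o["eef_rot"])
cv2.imwrite("pics/s2.png",cv2.resize(s["frame"][200:320,290:410,::-1],None,fx=5,fy=5,interpolation=cv2.INTER_CUBIC))
```

```text
[ 0.56378206 -0.33481064  0.11610064] [0.01511891 0.79999122 0.5998143  0.00287596]
```

View pics/s2.png

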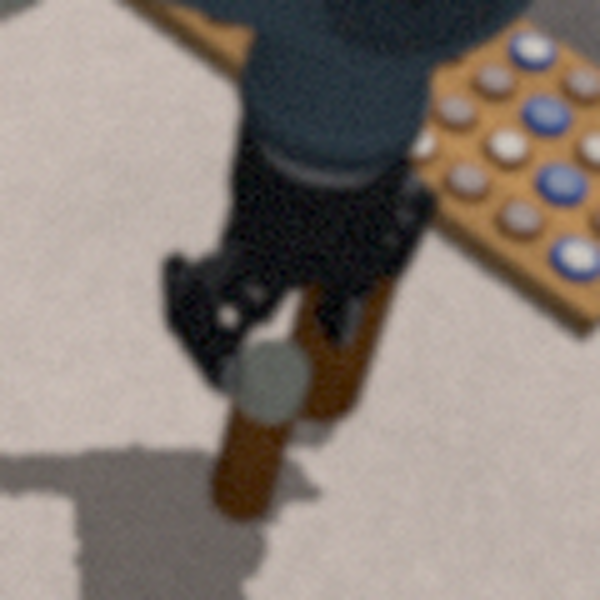

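drive_tool(
  deltas=[
    [[-0.003,-0.003,-0.013],0],
    [[0,0,0],0],
  ],
)

```text
time_s: 3.85
eef_pos: [0.5628, -0.3388, 0.1075]
eef_rot: [0.019, 0.799, 0.601, 0.004]
wrist_force: [0.0, -0.1, 0.1]
opening: 0.699
```

drive_tool(
  deltas=[
    [[0,0,0],0],
    [[0,0,0],0],
    [[0,0,0],0],
    [[0,0,0],0],
    [[0,0,0],0],
  ],
  gripper=0,
)

```text
time_s: 4.35
eef_pos: [0.5649, -0.3409, 0.1126]
eef_rot: [0.022, 0.799, 0.6, 0.004]
wrist_force: [0.5, 0.0, -0.2]
opening: 0.363
```

Run:
```python
from h import *
s=camera("side");o=get_obs();print(o["eef_pos"],o["eef_rot"],o["opening"],o["wrist_force"])
cv2.imwrite("pics/s3.png",cv2.resize(s["frame"][200:320,290:410,::-1],None,fx=5,fy=5,interpolation=cv2.INTER_CUBIC))
```

```text
[ 0.56486632 -0.34085795  0.11253617] [0.02239908 0.79940763 0.60035509 0.00441496] 0.3643276955884113 [ 0.27835015  0.47951305 -0.9246064 ]
```

View pics/s3.png

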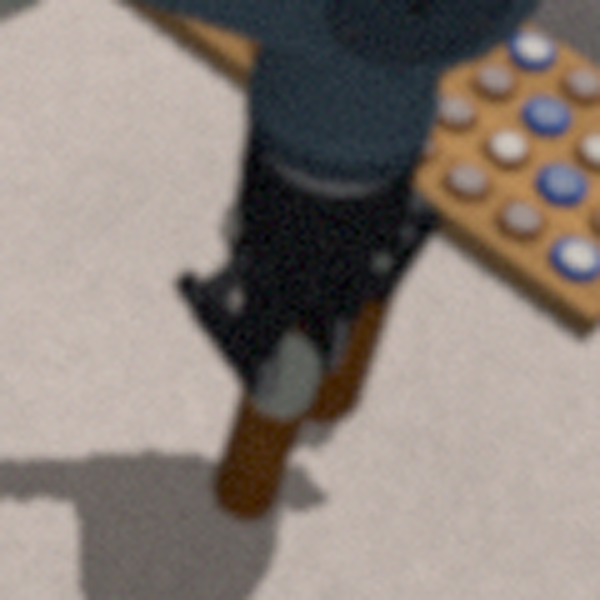

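Run:
```python
from h import *
o=get_obs();print(o["q"].round(4),o["dq"].round(4),o["joint_efforts"].round(2),o["torque"])
w,x,y,z=o["eef_rot"];print(R.from_quat([x,y,z,w]).as_matrix().round(4))
```

```text
[-7.2220e-01  4.5390e-01  1.5101e+00 -5.0000e-04  1.1319e+00 -4.3950e-01] [-0.0012  0.0028  0.0016 -0.0003 -0.0012  0.0001] [ 1.000e-02 -5.543e+01 -3.255e+01 -0.000e+00 -2.100e-01 -0.000e+00] [ 0.03075741 -0.00776629 -0.03886121]
[[ 0.2791  0.9597  0.034 ]
 [ 0.9601 -0.2781 -0.0305]
 [-0.0198  0.0411 -0.999 ]]
```

drive_tool(
  deltas=[
    [[0,0,0],0],
    [[0,0,0],0],
  ],
)

```text
time_s: 4.6
eef_pos: [0.5647, -0.3407, 0.1123]
eef_rot: [0.022, 0.799, 0.6, 0.004]
wrist_force: [-0.6, 0.1, -1.8]
opening: 0.363
```

Run:
```python
from h import *
o=get_obs();print(o["q"].round(4),o["dq"].round(4),o["joint_efforts"].round(2),o["torque"])
w,x,y,z=o["eef_rot"];print(R.from_quat([x,y,z,w]).as_matrix().round(4))
```

```text
[-7.2220e-01  4.5420e-01  1.5103e+00 -5.0000e-04  1.1320e+00 -4.3950e-01] [-0.0013  0.0029  0.003   0.0011 -0.0017  0.0002] [ -0.   -55.61 -32.71  -0.    -0.22   0.  ] [ 0.04724362 -0.02445498 -0.05136671]
[[ 0.2791  0.9597  0.0336]
 [ 0.9601 -0.2781 -0.0302]
 [-0.0196  0.0406 -0.999 ]]
```

drive_tool(
  deltas=[
    [[0,0,0],0],
    [[0,0,0],0],
    [[-0.002,0.001,-0.004],0],
    [[-0.001,0.001,-0.004],0],
    [[0,0,-0.003],0],
    [[0,0,-0.001],0],
  ],
  gripper=0.55,
)

```text
time_s: 5.2
eef_pos: [0.5615, -0.3386, 0.0993]
eef_rot: [0.022, 0.799, 0.6, 0.004]
wrist_force: [0.7, -0.7, 0.3]
opening: 0.551
```

drive_tool(
  deltas=[
    [[0,0,0],0],
    [[0,0,0],0],
    [[0,0,0],0],
    [[0,0,0],0],
  ],
  gripper=0,
)

```text
time_s: 5.6
eef_pos: [0.5616, -0.3387, 0.0994]
eef_rot: [0.022, 0.799, 0.6, 0.004]
wrist_force: [1.0, 0.1, -0.6]
opening: 0.375
```

drive_tool(
  deltas=[
    [[-0.001,-0.005,-0.001],0],
    [[-0.001,-0.005,-0.001],0],
    [[-0.002,-0.005,0],0],
    [[-0.001,-0.005,0],0],
  ],
)

```text
time_s: 6.0
eef_pos: [0.5573, -0.3583, 0.0997]
eef_rot: [0.022, 0.799, 0.601, 0.005]
wrist_force: [0.3, -0.6, -0.5]
opening: 0.374
```

Run:
```python
from h import *
s=camera("side");o=get_obs();print(o["eef_pos"],o["eef_rot"],o["opening"],o["wrist_force"],o["torque"])
cv2.imwrite("pics/s4.png",cv2.resize(s["frame"][200:320,290:410,::-1],None,fx=5,fy=5,interpolation=cv2.INTER_CUBIC))
```

```text
[ 0.55717334 -0.35921376  0.09970275] [0.02246901 0.79914424 0.60069807 0.00504581] 0.37840035144744566 [-0.82308719 -0.37456665 -0.04487031] [0.00189293 0.00255366 0.03356563]
```

View pics/s4.png

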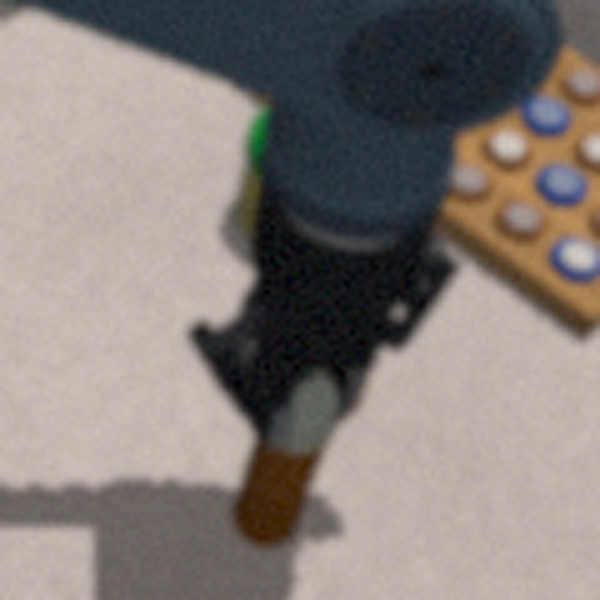

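The tube just slid along with the hand because there was no pressing force, so I'll press down a little first.

drive_tool(
  deltas=[
    [[0,0,-0.003],0],
    [[0,0,-0.003],0],
  ],
)

```text
time_s: 6.25
eef_pos: [0.5579, -0.3613, 0.0994]
eef_rot: [0.024, 0.799, 0.6, 0.005]
wrist_force: [-7.9, 5.9, 23.3]
opening: 0.376
```

drive_tool(
  deltas=[
    [[-0.003,-0.008,-0.003],0],
    [[-0.003,-0.008,-0.003],0],
  ],
)

```text
time_s: 6.45
eef_pos: [0.5539, -0.3775, 0.0992]
eef_rot: [0.026, 0.799, 0.601, 0.006]
wrist_force: [-2.7, 2.9, 10.0]
opening: 0.376
```

Run:
```python
from h import *
s=camera("side");o=get_obs();print(o["eef_pos"],o["eef_rot"],o["opening"],o["wrist_force"],o["torque"])
cv2.imwrite("pics/s5.png",cv2.resize(s["frame"][200:320,290:410,::-1],None,fx=5,fy=5,interpolation=cv2.INTER_CUBIC))
```

```text
[ 0.55361077 -0.37878443  0.09907851] [0.02632556 0.79909363 0.60060355 0.00563007] 0.37630015732680455 [-0.77505872  3.75790911 13.49245786] [0.98684204 0.20603309 0.06681839]
```

View pics/s5.png

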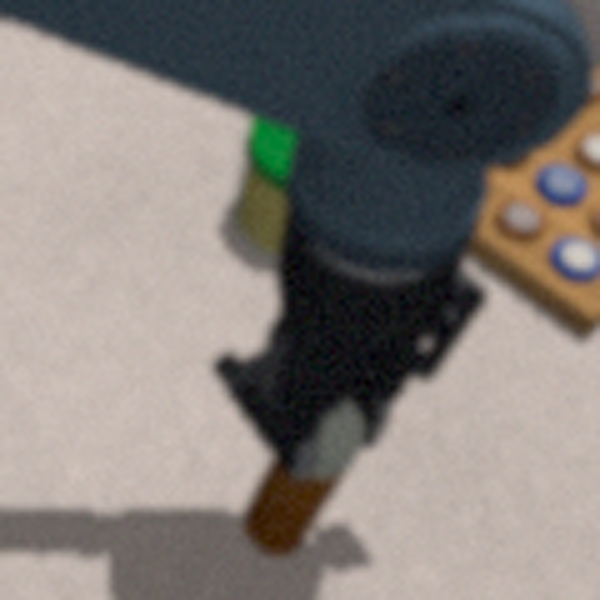

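drive_tool(
  deltas=[
    [[-0.003,-0.009,-0.004],0],
    [[-0.003,-0.009,-0.004],0],
    [[-0.003,-0.009,-0.005],0],
    [[-0.003,-0.009,-0.005],0],
  ],
)

```text
time_s: 6.9
eef_pos: [0.5446, -0.4171, 0.0906]
eef_rot: [0.03, 0.799, 0.601, 0.007]
wrist_force: [-1.5, 2.7, 6.1]
opening: 0.381
```

Run:
```python
from h import *
s=camera("side");o=get_obs();print(o["eef_pos"],o["eef_rot"],o["opening"],o["wrist_force"],o["torque"])
cv2.imwrite("pics/s6.png",cv2.resize(s["frame"][200:320,290:410,::-1],None,fx=5,fy=5,interpolation=cv2.INTER_CUBIC))
```

```text
[ 0.54401121 -0.4185551   0.0899684 ] [0.03041641 0.7988949  0.60066228 0.00682657] 0.3748346665117032 [-1.81244837  0.76093693  9.43357423] [ 0.61529751 -0.06162717  0.05290938]
```

View pics/s6.png

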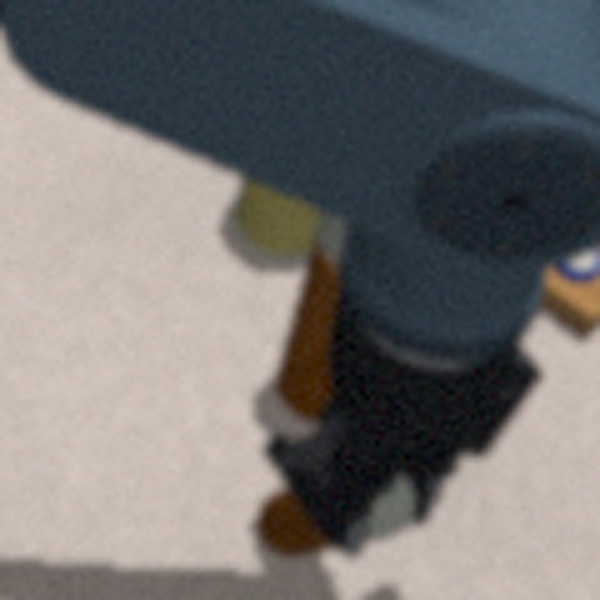

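drive_tool(
  deltas=[
    [[-0.002,-0.008,-0.007],0],
    [[-0.002,-0.008,-0.007],0],
    [[-0.002,-0.008,-0.007],0],
    [[-0.002,-0.006,-0.009],0],
    [[-0.002,-0.006,-0.009],0],
    [[-0.002,-0.005,-0.009],0],
  ],
)

```text
time_s: 7.55
eef_pos: [0.5334, -0.4689, 0.0518]
eef_rot: [0.038, 0.799, 0.6, 0.005]
wrist_force: [-0.8, -1.0, 4.9]
opening: 0.38
```

Run:
```python
from h import *
s=camera("side");o=get_obs();print(o["eef_pos"],o["eef_rot"],o["opening"],o["wrist_force"],o["torque"])
cv2.imwrite("pics/s7.png",cv2.resize(s["frame"][200:340,290:430,::-1],None,fx=4,fy=4,interpolation=cv2.INTER_CUBIC))
```

```text
[ 0.53256188 -0.46963448  0.05037861] [0.03764794 0.79902305 0.60009905 0.00509277] 0.37334244162564695 [-0.83429625 -3.40542585  6.12281663] [-0.27518698 -0.07654475 -0.12259404]
```

View pics/s7.png

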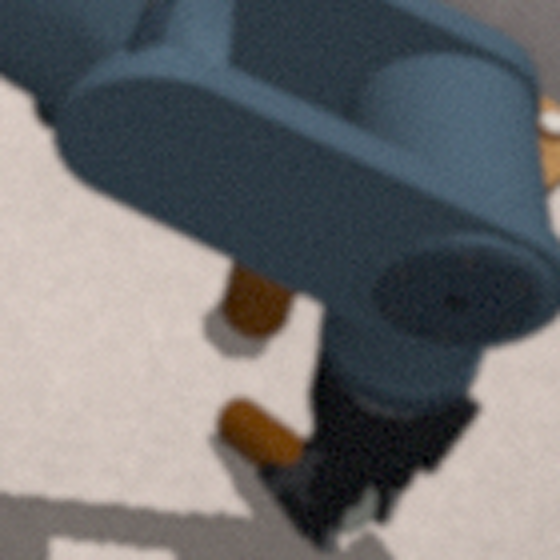

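drive_tool(
  deltas=[
    [[-0.001,-0.004,-0.008],0],
    [[-0.001,-0.003,-0.009],0],
    [[-0.001,-0.003,-0.009],0],
    [[-0.001,-0.002,-0.009],0],
  ],
)

```text
time_s: 8.0
eef_pos: [0.5297, -0.4871, 0.0194]
eef_rot: [0.043, 0.799, 0.599, 0.004]
wrist_force: [-2.3, -3.1, 4.6]
opening: 0.375
```

drive_tool(
  deltas=[
    [[0,-0.002,-0.005],0],
    [[0,-0.001,-0.003],0],
  ],
)

```text
time_s: 8.2
eef_pos: [0.5293, -0.49, 0.01]
eef_rot: [0.042, 0.8, 0.599, 0.005]
wrist_force: [-1.6, -0.7, 4.1]
opening: 0.38
```

Run:
```python
from h import *
s=camera("side");o=get_obs();print(o["eef_pos"],o["eef_rot"],o["opening"],o["wrist_force"],o["torque"])
cv2.imwrite("pics/s8.png",cv2.resize(s["frame"][200:340,290:430,::-1],None,fx=4,fy=4,interpolation=cv2.INTER_CUBIC))
```

```text
[ 0.52903719 -0.48987066  0.00948934] [0.04153866 0.79955044 0.59914417 0.00446068] 0.3768713310703176 [ 0.52700009 -2.08030279  2.86052163] [-0.01536692  0.00404607 -0.03995197]
```

View pics/s8.png

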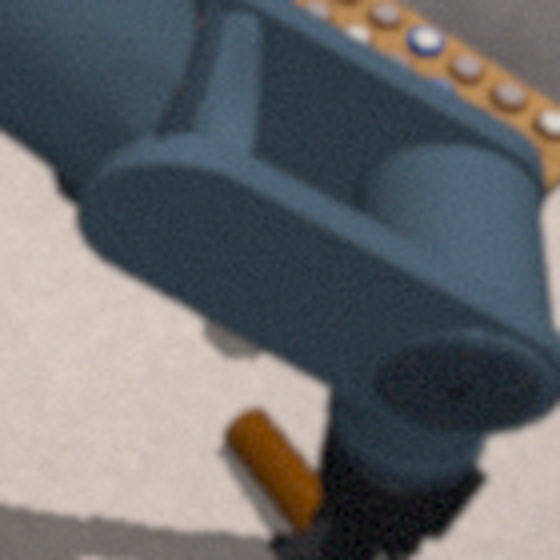

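drive_tool(
  deltas=[
    [[0,0,0],0],
    [[0,0,0],0],
    [[0,0,0],0],
  ],
  gripper=0.6,
)

```text
time_s: 8.55
eef_pos: [0.5288, -0.4876, 0.0075]
eef_rot: [0.04, 0.799, 0.6, 0.005]
wrist_force: [0.7, 0.0, 0.6]
opening: 0.605
```

drive_tool(
  deltas=[
    [[0.003,0.01,0],0],
    [[0.004,0.015,0],0],
    [[0.004,0.014,0],0],
    [[0.002,0.008,0],0],
    [[0,0,0],0],
  ],
)

```text
time_s: 9.05
eef_pos: [0.5432, -0.4337, 0.0069]
eef_rot: [0.039, 0.799, 0.6, 0.005]
wrist_force: [0.6, 0.2, -0.8]
opening: 0.6
```

Run:
```python
from h import *
s=camera("side");t=camera("top");o=get_obs();print(o["eef_pos"],o["eef_rot"],o["opening"],o["wrist_force"],o["torque"])
a=cv2.resize(s["frame"][200:340,290:430,::-1],(400,400),interpolation=cv2.INTER_CUBIC)
b=cv2.resize(t["frame"][140:280,310:450,::-1],(400,400),interpolation=cv2.INTER_CUBIC)
cv2.imwrite("pics/s9.png",np.hstack([a,b]))
```

```text
[ 0.54296852 -0.43526848  0.00715894] [0.03902772 0.79909167 0.59992057 0.00496585] 0.6004425974236267 [-0.200729   -0.12768814 -0.63199373] [ 0.03560436  0.02749844 -0.01021028]
```

View pics/s9.png

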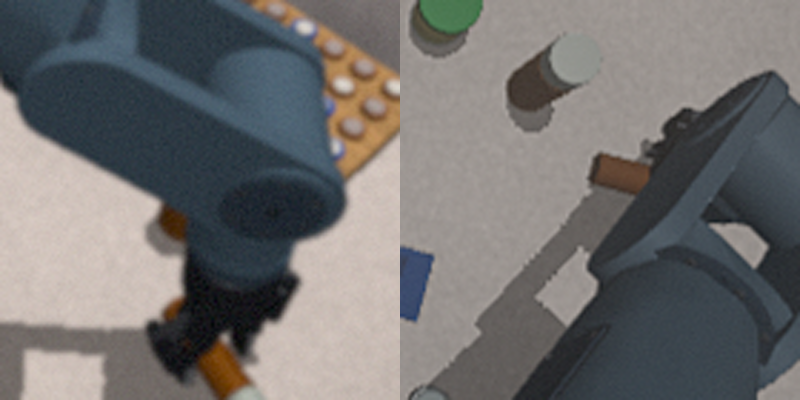

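Run:
```python
from h import *
t=camera("top");s=camera("side");o=get_obs()
f=lambda u,v:(310+(u-400)*.35,140+v*.35)
a=atz(t,*f(594,168),.017);print("end centre",a, "centre", a[:2]+.06*np.array([-.279,-.96]))
print("side",atz(s,290+250*.35,200+393*.35,.034))
print(o["eef_pos"])
```

```text
end centre [ 0.55957866 -0.38064937  0.017     ] centre [ 0.54283866 -0.43824937]
side [ 0.53148684 -0.47944213  0.034     ]
[ 0.54266399 -0.43640076  0.00726031]
```

drive_tool(
  deltas=[
    [[0,-0.001,0],0],
    [[0,0,0],0],
    [[0,0,0],0],
    [[0,0,0],0],
  ],
  gripper=0,
)

```text
time_s: 9.65
eef_pos: [0.5423, -0.4396, 0.0078]
eef_rot: [0.04, 0.8, 0.598, 0.005]
wrist_force: [0.8, 2.2, 0.9]
opening: 0.38
```

drive_tool(
  deltas=[
    [[0,0,0.01],0],
    [[0,0,0.03],0],
    [[0,0,0.03],0],
    [[-0.005,0.02,0.03],0],
    [[-0.008,0.035,0.01],0],
    [[-0.01,0.04,0],0],
  ],
)

```text
time_s: 10.25
eef_pos: [0.5174, -0.3474, 0.1232]
eef_rot: [0.041, 0.802, 0.596, 0.005]
wrist_force: [0.2, -0.1, -1.2]
opening: 0.371
```

drive_tool(
  deltas=[
    [[-0.01,0.04,0],0],
    [[-0.01,0.04,0],0],
    [[-0.01,0.04,0],0],
    [[-0.007,0.03,0],0],
    [[-0.005,0.025,0],0],
    [[-0.003,0.015,0],0],
    [[-0.001,0.005,0],0],
    [[0,0,0],0],
    [[0,0,0],0],
  ],
)

```text
time_s: 11.15
eef_pos: [0.4691, -0.1439, 0.1298]
eef_rot: [0.046, 0.801, 0.597, 0.006]
wrist_force: [0.2, 0.0, -0.2]
opening: 0.375
```

Run:
```python
from h import *
s=camera("side");t=camera("top");o=get_obs();print(o["eef_pos"],o["eef_rot"],o["opening"],o["wrist_force"],o["torque"])
w,x,y,z=o["eef_rot"];print(R.from_quat([x,y,z,w]).as_matrix().round(4))
a=cv2.resize(s["frame"][190:310,220:340,::-1],(400,400),interpolation=cv2.INTER_CUBIC)
b=cv2.resize(t["frame"][170:290,240:360,::-1],(400,400),interpolation=cv2.INTER_CUBIC)
cv2.imwrite("pics/s10.png",np.hstack([a,b]))
```

```text
[ 0.46903196 -0.14416376  0.12967071] [0.04533601 0.80145575 0.59630499 0.00580435] 0.37396253680200053 [ 0.73774337  0.04306246 -0.7314643 ] [ 0.05362838  0.00502857 -0.06098407]
[[ 0.2888  0.9553  0.0634]
 [ 0.9564 -0.2847 -0.0657]
 [-0.0448  0.0796 -0.9958]]
```

View pics/s10.png

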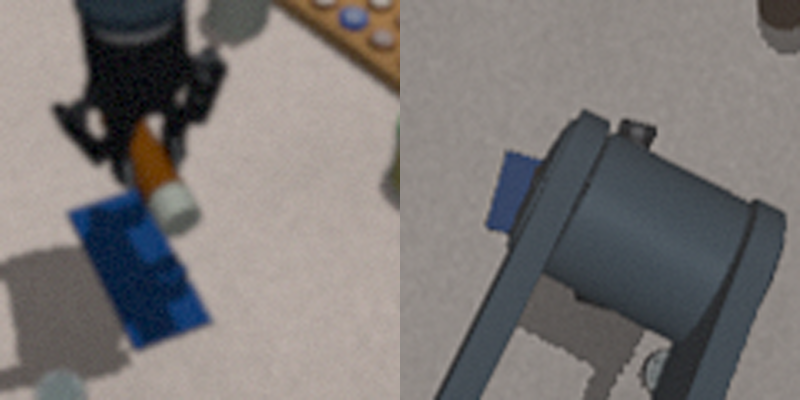

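Run:
```python
from h import *
s=camera("side")
c=np.array([.4684,-.1436,.1387])
ax=np.array([-.2888,-.9564,0.0]);pts=[c+.06*ax, c+.034*ax,c]
print((proj(s,pts)-[220,190])*400/120)
th=np.linspace(0,2*np.pi,24)
y=np.cross([0,0,1],ax)
im=cv2.resize(s["frame"][190:310,220:340,::-1],(600,600),interpolation=cv2.INTER_CUBIC)
for k in(.06,.034):
  q=(proj(s,[c+k*ax+.017*(np.cos(a)*y+np.sin(a)*np.array([0,0,1])) for a in th])-[220,190]+.5)*5
  cv2.polylines(im,[q.astype(int)],True,(0,0,255),1)
# cradle model
C=np.array([.4679,-.1363,0]);
for z in(0,.006):
  q=(proj(s,[C+a*.075*ax+b*.035*y+[0,0,z] for a,b in((1,1),(1,-1),(-1,-1),(-1,1))])-[220,190]+.5)*5
  cv2.polylines(im,[q.astype(int)],True,(0,255,255),1)
for sx in(-.045,-.037,.037,.045):
  q=(proj(s,[C+sx*ax+b*y+[0,0,z] for b,z in((-.025,.006),(-.025,.043),(0,.018),(.025,.043),(.025,.006))])-[220,190]+.5)*5
  cv2.polylines(im,[q.astype(int)],False,(0,255,0),1)
cv2.imwrite("pics/s11.png",im)
```

```text
[[181.07784899 220.64788466]
 [165.96341523 195.14118939]
 [146.96312681 163.07683456]]
```

View pics/s11.png

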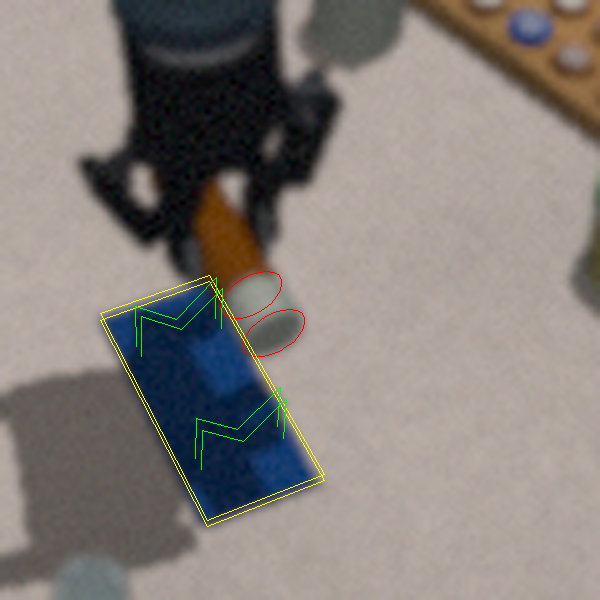

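drive_tool(
  deltas=[
    [[-0.001,0.005,-0.02],0],
    [[0,0,-0.025],0],
    [[0,0,-0.02],0],
    [[0,0,-0.01],0],
    [[0,0,-0.003],0],
  ],
)

```text
time_s: 11.8
eef_pos: [0.4699, -0.1434, 0.0503]
eef_rot: [0.047, 0.803, 0.594, 0.006]
wrist_force: [-0.7, 0.4, -0.4]
opening: 0.375
```

Run:
```python
from h import *
s=camera("side");o=get_obs();print(o["eef_pos"],o["wrist_force"])
cv2.imwrite("pics/s12.png",cv2.resize(s["frame"][190:310,220:340,::-1],(600,600),interpolation=cv2.INTER_CUBIC))
```

```text
[ 0.4698012  -0.14339277  0.05034864] [-0.3845318   0.55664885 -0.59019195]
```

View pics/s12.png

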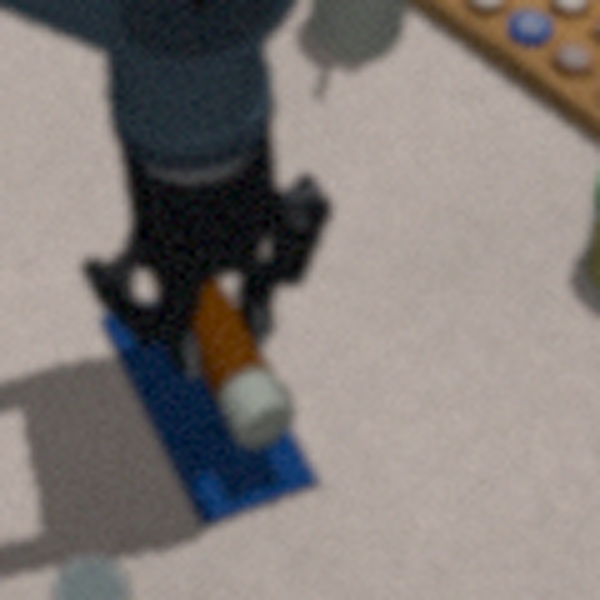

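drive_tool(
  deltas=[
    [[-0.001,0.003,-0.002],0],
    [[-0.001,0.002,-0.002],0],
    [[0,0,-0.001],0],
  ],
)

```text
time_s: 12.15
eef_pos: [0.4692, -0.1392, 0.047]
eef_rot: [0.049, 0.803, 0.594, 0.007]
wrist_force: [0.5, 0.5, 0.5]
opening: 0.376
```

```bash
cat > ov.py <<'E'
from h import *
import sys
def ov(c,box,fn,tube=None,C=(.4679,-.1363,0)):
    ax=np.array([-.2907,-.9568,0.0]);y=np.cross([0,0,1],ax);Z=np.array([0,0,1.]);C=np.array(C)
    u0,v0,w=box;k=600/w
    im=cv2.resize(c["frame"][v0:v0+w,u0:u0+w,::-1],(600,600),interpolation=cv2.INTER_CUBIC)
    P=lambda pts:((proj(c,pts)-[u0,v0]+.5)*k).astype(int)
    th=np.linspace(0,2*np.pi,24)
    if tube is not None:
        for q in(.06,.034,-.06):cv2.polylines(im,[P([np.array(tube)+q*ax+.017*(np.cos(a)*y+np.sin(a)*Z) for a in th])],True,(0,0,255),1)
    cv2.polylines(im,[P([C+a*.075*ax+b*.035*y+.006*Z for a,b in((1,1),(1,-1),(-1,-1),(-1,1))])],True,(0,255,255),1)
    for sx in(-.045,.045):cv2.polylines(im,[P([C+sx*ax+b*y+z*Z for b,z in((-.025,.006),(-.025,.043),(0,.018),(.025,.043),(.025,.006))])],False,(0,255,0),1)
    cv2.imwrite(fn,im)
E
python3 - <<'E'
from ov import *
s=camera("side");o=get_obs();p=o["eef_pos"];print(p,o["wrist_force"])
ov(s,(220,190,120),"pics/s13.png",(p[0],p[1]+.0025,p[2]+.009))
E
```

```text
[ 0.4692324  -0.13921744  0.04693958] [ 0.05799827  0.09209242 -1.27461656]
```

View pics/s13.png

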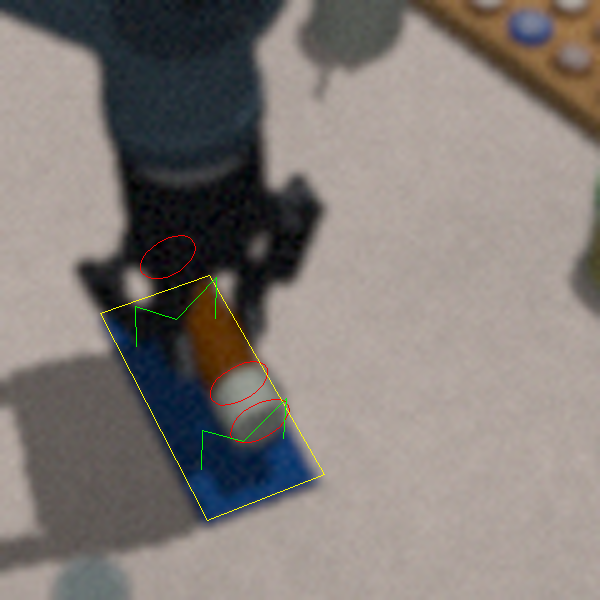

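Run:
```python
from h import *
s=camera("side");t=camera("top")
ax=np.array([-.2907,-.9568,0.0]);y=np.cross([0,0,1],ax);print("lat",y)
p=np.array([.4692,-.1367,.056])+.06*ax
J=[(proj(s,p+d)-proj(s,p))[0].round(2) for d in(.01*ax,.01*y,np.array([0,0,.01]))];print(J)
# cradle segmentation, side frame bottom edges : print corner estimates
m=mask(s,(100,110,30),(128,255,255),(225,235,300,305));v,u=np.nonzero(m)
h=cv2.convexHull(np.c_[u,v].astype(np.int32));print(cv2.approxPolyDP(h,2.5,True).reshape(-1,2))
C=np.array([.4679,-.1363,0]);print(proj(s,[C+a*.075*ax+b*.035*y+[0,0,.006] for a,b in((1,1),(1,-1),(-1,-1),(-1,1))]).round(1))
```

```text
lat [ 0.9568 -0.2907  0.    ]
[array([1.66, 2.95]), array([ 3.43, -1.29]), array([ 0.13, -2.23])]
[[281 286]
 [260 293]
 [241 254]
 [251 257]
 [276 276]]
[[284.5 284.5]
 [261.  293.6]
 [239.6 252.2]
 [261.5 244.6]]
```

drive_tool(
  deltas=[
    [[-0.003,-0.002,-0.003],0],
    [[-0.001,-0.001,-0.003],0],
    [[0,0,-0.001],0],
    [[0,0,0],0],
  ],
)

```text
time_s: 12.7
eef_pos: [0.4652, -0.1428, 0.0399]
eef_rot: [0.049, 0.803, 0.594, 0.007]
wrist_force: [0.2, 0.3, -0.8]
opening: 0.379
```

Run:
```python
from ov import *
s=camera("side");o=get_obs();p=o["eef_pos"];print(p,o["wrist_force"])
ov(s,(220,190,120),"pics/s14.png",None,(.4666,-.1376,0))
```

```text
[ 0.46527158 -0.14286683  0.04002755] [ 0.44966612 -0.39255235 -0.05733951]
```

View pics/s14.png

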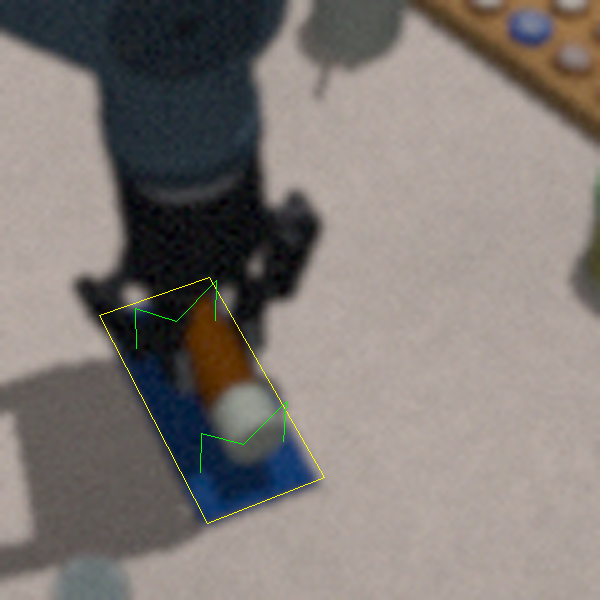

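drive_tool(
  deltas=[
    [[0,0,-0.002],0],
    [[0,0,-0.001],0],
  ],
)

```text
time_s: 12.95
eef_pos: [0.4654, -0.143, 0.037]
eef_rot: [0.049, 0.803, 0.594, 0.007]
wrist_force: [-3.8, 2.6, 9.2]
opening: 0.375
```

drive_tool(
  deltas=[
    [[0,0,0],0],
    [[0,0,0],0],
    [[0,0,0],0],
  ],
  gripper=0.6,
)

```text
time_s: 13.25
eef_pos: [0.4658, -0.1431, 0.0372]
eef_rot: [0.05, 0.803, 0.594, 0.007]
wrist_force: [-0.2, 0.3, -0.3]
opening: 0.599
```

drive_tool(
  deltas=[
    [[0,0,0.005],0],
    [[0,0,0.02],0],
    [[0,0,0.04],0],
    [[0,0,0.05],0],
    [[0,0,0.05],0],
    [[0,0.02,0.05],0],
    [[0.005,0.04,0.04],0.04],
    [[0.005,0.04,0.02],0.05],
    [[0.005,0.04,0],0.05],
    [[0.005,0.04,0],0.05],
  ],
)

```text
time_s: 14.25
eef_pos: [0.4817, 0.033, 0.3173]
eef_rot: [0.051, 0.744, 0.666, 0.014]
wrist_force: [0.6, -0.1, -0.4]
opening: 0.599
```

Run:
```python
from ov import *
s=camera("side");t=camera("top");o=get_obs();p=o["eef_pos"];print(p,o["eef_rot"],o["wrist_force"])
ov(s,(220,190,120),"pics/s15.png",(.4666,-.1376,.046),(.4666,-.1376,0))
ov(t,(240,170,120),"pics/t15.png",(.4679,-.1363,.046))
cv2.imwrite("pics/c15.png",np.hstack([cv2.resize(cv2.imread(f"pics/{k}15.png"),(400,400)) for k in "st"]))
```

```text
[0.48165295 0.03576028 0.31694478] [0.05010055 0.74227321 0.66806119 0.01465164] [-0.10183849 -0.72764639 -0.3825791 ]
```

View pics/c15.png

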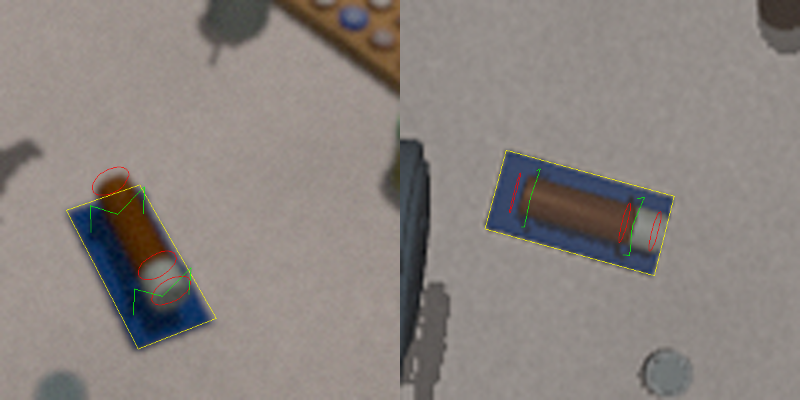

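Top and side views show the tube seated in both saddles, about 6 mm along from centre towards the cap end. The cradle outline is unchanged. Next is the handle.

drive_tool(
  deltas=[
    [[0,0,0.05],0],
    [[0,0,0.05],0],
  ],
  gripper=0.6,
)

```text
time_s: 14.55
eef_pos: [0.4766, 0.0372, 0.4088]
eef_rot: [0.044, 0.741, 0.67, 0.009]
wrist_force: [0.7, 0.2, -0.0]
opening: 0.602
```

drive_tool(
  deltas=[
    [[0,0,0],0],
    [[0,0,0],0],
  ],
)

```text
time_s: 14.75
eef_pos: [0.4783, 0.0359, 0.4163]
eef_rot: [0.048, 0.742, 0.669, 0.012]
wrist_force: [-0.2, 0.3, -1.2]
opening: 0.6
```

drive_tool(
  deltas=[
    [[0.0,0.01,-0.01],0.05],
    [[0.0,0.02,-0.01],0.05],
    [[0.0,0.02,-0.01],0.05],
    [[0.0,0.02,-0.01],0.05],
    [[0,0.02,-0.01],0.05],
  ],
)

```text
time_s: 15.25
eef_pos: [0.4775, 0.1231, 0.3617]
eef_rot: [0.046, 0.653, 0.756, 0.017]
wrist_force: [-0.1, 0.2, 0.2]
opening: 0.6
```

```bash
cat > st.py <<'E'
from h import *
o=get_obs();w,x,y,z=o["eef_rot"];M=R.from_quat([x,y,z,w]).as_matrix()
print(o["time_s"],o["eef_pos"].round(4),"q",o["q"].round(3),"toolz",M[:,2].round(4),"jaw",np.degrees(np.arctan2(M[1,1],M[0,1])).round(2),"jaw_z",M[2,1].round(4),"F",o["wrist_force"].round(2),"grasp",(o["eef_pos"]-.019*M[:,2]).round(4),o["opening"])
E
python3 st.py
```

```text
15.25 [0.4775 0.1231 0.3617] q [ 0.036 -0.147  1.684 -0.038  1.515 -0.109] toolz [ 0.0919 -0.035  -0.9952] jaw 8.48 jaw_z 0.0858 F [-0.13  0.24  0.21] grasp [0.4757 0.1237 0.3806] 0.6000082708669124
```

drive_tool(
  deltas=[
    [[0.008,0.016,-0.006],0.03],
    [[0.012,0.021,-0.01],0.04],
    [[0.012,0.021,-0.01],0.04],
    [[0.01,0.018,-0.008],0.02],
    [[0.006,0.01,-0.005],0],
    [[0.002,0.004,-0.002],0],
    [[0,0,0],0],
  ],
)

```text
time_s: 15.95
eef_pos: [0.5246, 0.2135, 0.3085]
eef_rot: [0.04, 0.602, 0.798, 0.013]
wrist_force: [0.1, 0.2, 1.1]
opening: 0.604
```

Run:
```python
from h import *
exec(open("st.py").read())
s=camera("side");t=camera("top")
def mk(c,u0,v0,w,pts):
    im=cv2.resize(c["frame"][v0:v0+w,u0:u0+w,::-1],(400,400),interpolation=cv2.INTER_CUBIC);k=400/w
    for p,col in pts:
        q=(proj(c,p)[0]-[u0,v0]+.5)*k;cv2.drawMarker(im,tuple(q.astype(int)),col,cv2.MARKER_CROSS,14,1)
    return im
H=np.array([.5297,.2206,.267]);P=[(H,(0,255,255)),(o["eef_pos"],(255,0,255))]
cv2.imwrite("pics/h1.png",np.hstack([mk(s,150,70,90,P),mk(t,110,160,90,P)]))
```

```text
15.95 [0.5246 0.2135 0.3085] q [ 0.201  0.061  1.586 -0.043  1.421 -0.072] toolz [ 0.0803 -0.0268 -0.9964] jaw 16.05 jaw_z 0.0698 F [0.09 0.25 1.11] grasp [0.5231 0.214  0.3275] 0.6037928336183549
```

View pics/h1.png

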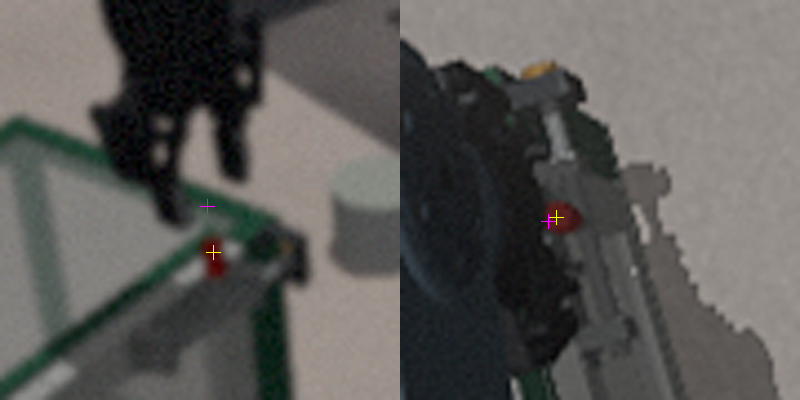

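drive_tool(
  deltas=[
    [[0.004,0.004,-0.005],0],
    [[0.003,0.003,-0.012],0],
    [[0,0,-0.012],0],
    [[0,0,-0.008],0],
    [[0,0,-0.004],0],
    [[0,0,0],0],
  ],
)

```text
time_s: 16.65
eef_pos: [0.5319, 0.2188, 0.2656]
eef_rot: [0.041, 0.603, 0.797, 0.014]
wrist_force: [0.0, 0.1, 0.4]
opening: 0.599
```

Run:
```python
from h import *
exec(open("st.py").read())
s=camera("side");t=camera("top")
a=cv2.resize(s["frame"][80:150,160:230,::-1],(400,400),interpolation=cv2.INTER_CUBIC)
b=cv2.resize(t["frame"][170:240,110:180,::-1],(400,400),interpolation=cv2.INTER_CUBIC)
cv2.imwrite("pics/h2.png",np.hstack([a,b]))
```

```text
16.65 [0.5319 0.2188 0.2656] q [ 0.209  0.108  1.622 -0.045  1.337 -0.058] toolz [ 0.0827 -0.0271 -0.9962] jaw 15.88 jaw_z 0.0722 F [0.   0.15 0.36] grasp [0.5304 0.2193 0.2845] 0.5988014580159872
```

View pics/h2.png

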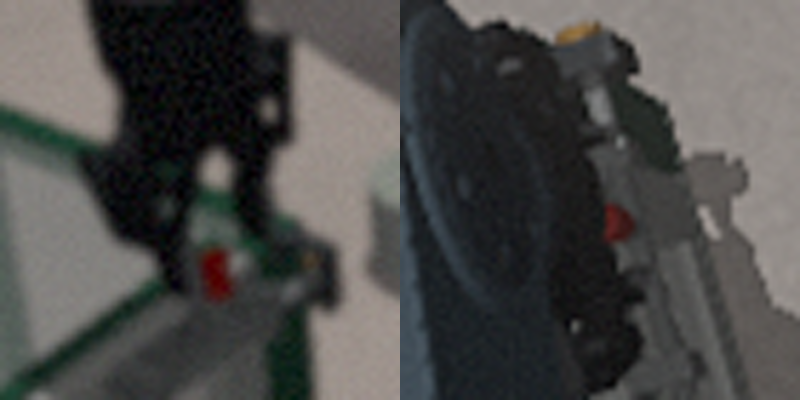

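drive_tool(
  deltas=[
    [[0,0.001,-0.006],0],
    [[0,0,-0.003],0],
    [[0,0,0],0],
  ],
)

```text
time_s: 17.05
eef_pos: [0.533, 0.2202, 0.2581]
eef_rot: [0.042, 0.603, 0.797, 0.016]
wrist_force: [0.6, -0.4, -0.0]
opening: 0.6
```

drive_tool(
  deltas=[
    [[0,0,0],0],
    [[0,0,0],0],
    [[0,0,0],0],
  ],
  gripper=0,
)

```text
time_s: 17.35
eef_pos: [0.5295, 0.2194, 0.2583]
eef_rot: [0.04, 0.603, 0.797, 0.012]
wrist_force: [-13.0, -4.3, 6.5]
opening: 0.162
```

drive_tool(
  deltas=[
    [[0,0,0],0],
    [[0,0,0],0],
  ],
)

```text
time_s: 17.55
eef_pos: [0.5285, 0.219, 0.2584]
eef_rot: [0.039, 0.603, 0.797, 0.011]
wrist_force: [2.3, 0.8, -2.3]
opening: 0.162
```

```bash
python3 st.py
```

```text
17.55 [0.5285 0.219  0.2584] q [ 0.211  0.112  1.632 -0.047  1.331 -0.055] toolz [ 0.0757 -0.03   -0.9967] jaw 15.9 jaw_z 0.0647 F [ 2.3   0.76 -2.31] grasp [0.5271 0.2196 0.2774] 0.16233199033025444
```

drive_tool(
  deltas=[
    [[0,0,0.003],0],
    [[0,0,0.003],0],
    [[0,0,0.002],0],
    [[0,0,0],0],
  ],
)

```text
time_s: 17.95
eef_pos: [0.5284, 0.219, 0.2662]
eef_rot: [0.039, 0.603, 0.797, 0.01]
wrist_force: [-0.0, -1.1, -1.3]
opening: 0.161
```

Run:
```python
exec(open("st.py").read())
s=camera("side");t=camera("top")
a=cv2.resize(s["frame"][80:150,160:230,::-1],(400,400),interpolation=cv2.INTER_CUBIC)
b=cv2.resize(t["frame"][170:240,110:180,::-1],(400,400),interpolation=cv2.INTER_CUBIC)
cv2.imwrite("pics/h3.png",np.hstack([a,b]))
```

```text
17.95 [0.5284 0.219  0.2662] q [ 0.211  0.107  1.621 -0.046  1.347 -0.056] toolz [ 0.0744 -0.03   -0.9968] jaw 15.89 jaw_z 0.0634 F [-0.01 -1.07 -1.34] grasp [0.527  0.2195 0.2852] 0.1614627073904754
```

View pics/h3.png

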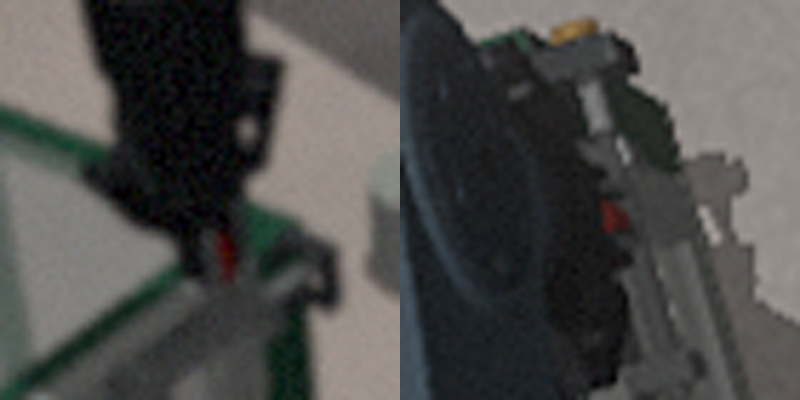

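drive_tool(
  deltas=[
    [[-0.003,-0.001,0],0],
    [[-0.003,-0.001,0],0],
  ],
)

```text
time_s: 18.25
eef_pos: [0.5226, 0.2172, 0.266]
eef_rot: [0.039, 0.603, 0.797, 0.011]
wrist_force: [1.4, 1.0, -0.1]
opening: 0.16
```

drive_tool(
  deltas=[
    [[-0.003,-0.001,0],0],
    [[-0.003,-0.001,0],0],
  ],
)

```text
time_s: 18.45
eef_pos: [0.5161, 0.2153, 0.266]
eef_rot: [0.039, 0.603, 0.797, 0.011]
wrist_force: [1.5, -0.5, -1.0]
opening: 0.159
```

drive_tool(
  deltas=[
    [[-0.004,-0.001,0],0],
    [[-0.004,-0.001,0],0],
    [[-0.004,-0.001,0],0],
  ],
)

```text
time_s: 18.75
eef_pos: [0.5031, 0.2116, 0.266]
eef_rot: [0.039, 0.603, 0.797, 0.011]
wrist_force: [2.4, 0.4, -1.0]
opening: 0.162
```

drive_tool(
  deltas=[
    [[-0.004,-0.001,0],0],
    [[-0.003,-0.001,0],0],
    [[-0.002,-0.001,0],0],
  ],
)

```text
time_s: 19.05
eef_pos: [0.4929, 0.2085, 0.2661]
eef_rot: [0.039, 0.603, 0.797, 0.011]
wrist_force: [0.6, 1.6, -2.7]
opening: 0.164
```

Run:
```python
exec(open("st.py").read())
print("drawn",np.linalg.norm(o["eef_pos"][:2]-[.5284,.219]))
s=camera("side");t=camera("top")
a=cv2.resize(s["frame"][80:150,160:230,::-1],(400,400),interpolation=cv2.INTER_CUBIC)
b=cv2.resize(t["frame"][170:240,110:180,::-1],(400,400),interpolation=cv2.INTER_CUBIC)
cv2.imwrite("pics/h4.png",np.hstack([a,b]))
```

```text
19.05 [0.4929 0.2085 0.2661] q [ 0.205  0.021  1.712 -0.045  1.34  -0.062] toolz [ 0.0758 -0.029  -0.9967] jaw 15.89 jaw_z 0.0651 F [ 0.55  1.62 -2.69] grasp [0.4914 0.209  0.285 ] 0.16371659851062
drawn 0.03704260617602185
```

View pics/h4.png

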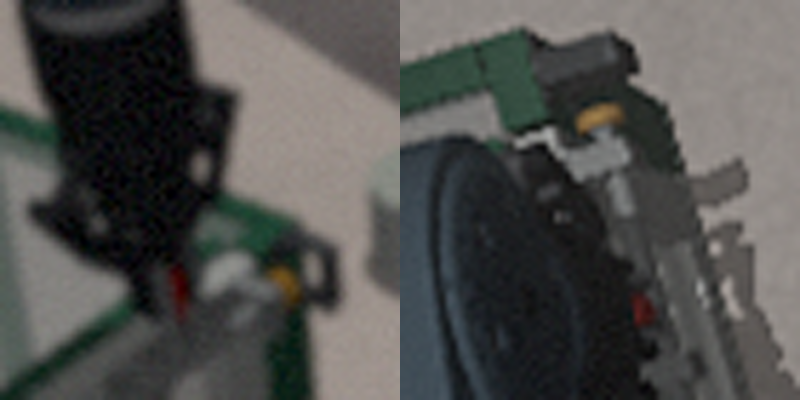

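drive_tool(
  deltas=[
    [[0,-0.003,0],-0.02],
    [[0,-0.004,0],-0.03],
    [[0.001,-0.004,0],-0.03],
  ],
)

```text
time_s: 19.45
eef_pos: [0.493, 0.198, 0.2658]
eef_rot: [0.038, 0.636, 0.771, 0.01]
wrist_force: [-1.4, 2.9, -0.3]
opening: 0.155
```

```bash
python3 st.py
```

```text
19.45 [0.493  0.198  0.2658] q [ 0.187  0.016  1.717 -0.048  1.344  0.004] toolz [ 0.0712 -0.0338 -0.9969] jaw 11.06 jaw_z 0.0635 F [-1.45  2.85 -0.34] grasp [0.4917 0.1987 0.2847] 0.15524962308942192
```

drive_tool(
  deltas=[
    [[0.001,-0.005,0],-0.035],
    [[0,-0.005,0],-0.035],
    [[0,-0.005,0],-0.035],
    [[0,-0.005,0],-0.035],
    [[-0.001,-0.004,0],-0.03],
    [[0,-0.002,0],-0.02],
    [[0,0,0],0],
  ],
)

```text
time_s: 20.15
eef_pos: [0.4928, 0.17, 0.2655]
eef_rot: [0.038, 0.713, 0.7, 0.006]
wrist_force: [-0.6, 3.8, -1.5]
opening: 0.162
```

Run:
```python
exec(open("st.py").read())
s=camera("side");t=camera("top")
a=cv2.resize(s["frame"][80:200,140:260,::-1],(400,400),interpolation=cv2.INTER_CUBIC)
b=cv2.resize(t["frame"][165:285,110:230,::-1],(400,400),interpolation=cv2.INTER_CUBIC)
cv2.imwrite("pics/h5.png",np.hstack([a,b]))
```

```text
20.15 [0.4928 0.17   0.2655] q [ 1.370e-01  1.000e-03  1.734e+00 -5.500e-02  1.353e+00  1.670e-01] toolz [ 0.0616 -0.0452 -0.9971] jaw -1.01 jaw_z 0.0624 F [-0.59  3.82 -1.54] grasp [0.4916 0.1708 0.2845] 0.16180534459403775
```

View pics/h5.png

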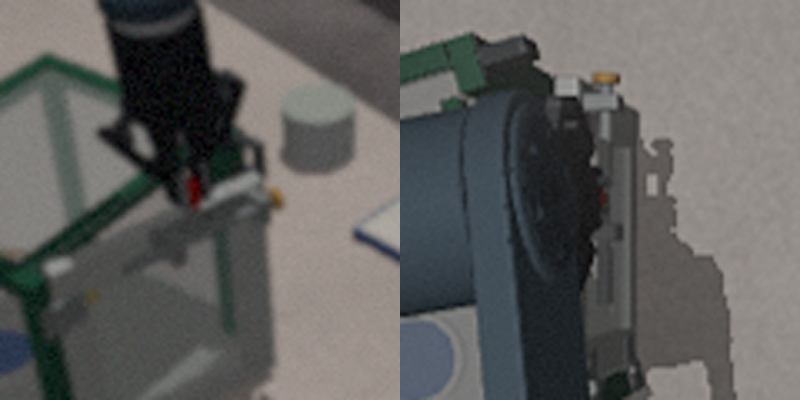

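Run:
```python
from h import *
t=camera("top")
A=mask(t,(12,110,90),(30,255,255),(160,175,185,200));v,u=np.nonzero(A);print(len(u),u.mean(),v.mean())
p=atz(t,145,190.6,.23);q=atz(t,u.mean() if len(u) else 171.5,v.mean() if len(u) else 188.1,.23);print(p,q,np.linalg.norm(p-q), (p-q))
d=np.linalg.norm(p-q);r=np.hypot(.130+.0845,.016);print("theta",2*np.arcsin(d/2/r))
print(get_obs()["time_s"],get_obs()["eef_pos"],get_obs()["wrist_force"])
```

```text
18 170.83333333333334 188.05555555555554
[0.57439974 0.22995977 0.23      ] [0.57878073 0.16960097 0.23      ] 0.060517580745789924 [-0.004381   0.0603588  0.       ]
theta 0.28228795142201624
20.3 [0.49285131 0.17027211 0.26549767] [ 0.04656013  3.82899775 -1.09923286]
```

drive_tool(
  deltas=[
    [[0,0.001,0],0],
    [[0,0,0],0],
  ],
)

```text
time_s: 20.5
eef_pos: [0.493, 0.1713, 0.2656]
eef_rot: [0.038, 0.712, 0.701, 0.006]
wrist_force: [-0.5, 2.8, -1.6]
opening: 0.167
```

Run:
```python
exec(open("st.py").read())
for n in("side","top"):
    c=camera(n);cv2.imwrite(f"pics/f_{n}.png",cv2.resize(c["frame"][:,:,::-1],(640,480),interpolation=cv2.INTER_CUBIC))
```

```text
20.5 [0.493  0.1713 0.2656] q [ 0.14   0.002  1.732 -0.055  1.352  0.168] toolz [ 0.0622 -0.0457 -0.997 ] jaw -0.87 jaw_z 0.0629 F [-0.47  2.8  -1.56] grasp [0.4918 0.1722 0.2845] 0.1672302335301823
```

View pics/f_side.png

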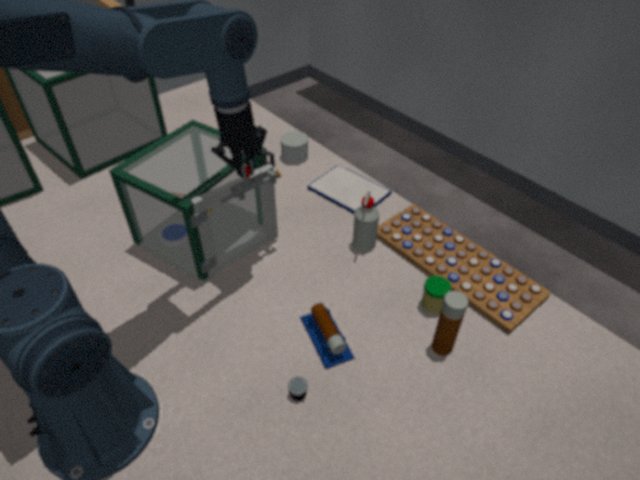

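View pics/f_top.png

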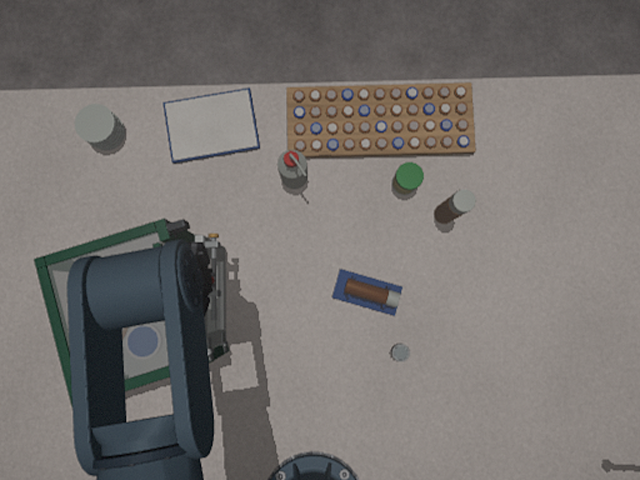

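The final pictures show the tube in the cradle at (368,292) in the top view and the look-alike, jar, bottle and loupe undisturbed. The door is ajar, with the gripper still on the red handle.

```bash
python3 -c "
from bench import hand_in;print(hand_in())"
```

```text
the job is handed in; nothing more can be done
None
```

The feeder tube is lying in the blue cradle and released. The cage is unbolted, and I handed in with the gripper still holding the door about 60 mm open, at 20.5 s of the 54 s allowed.

- **Tube:** I tipped it over in the grip with its foot pressed on the bench, pressing down with about 23 N. Then I re-gripped it lying down and laid it in both saddles. It sits about 6 mm off centre towards its cap end. The cradle's outline in the pictures did not move.
- **Bolt:** I raised it about 8 mm by the red handle and drew it about 37 mm. The pull read about 2.5 N at most, so nothing suggests it struck the keeper. The pictures show the brass head clear of the keeper.
- **Door:** Two checks of the angle, taken just before a last 1 mm easing back, disagreed slightly. The brass head's movement in the top picture gave 0.282 rad, and the tool's travel gave 0.293 rad. After the easing, tool travel gives about 0.28 rad. The spring pulls on the gripper with about 3 N.
- **Other things on the bench:** In the last pictures they all look to be where they started.

During the job the tool picked up a tilt of about 4–6°, which the moves allowed here could not correct. The grip on the handle held anyway.

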